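# Lay the housing on its back and square it into the stop

## Task

The die-cast housing stands on end on the repair bench: push it high on its open side so that it topples where it stands onto its closed back, open side up (do not pick it up or shove it along while it stands). Then slide it along the bench until its long side is flush against the long bar of the steel angle stop and press it there steadily with about 20 N for half a second, then likewise slide and press its top end against the short bar, and leave it fully home in the corner. Never force it against a bar with more than 30 N, and leave everything else on the bench alone.

Things in the scene. Friction and masses are not known exactly. Their poses are not given: they have to be found in the camera images.
- housing: Plain grey die-cast housing, loose, 80 wide (its x) x 50 deep (y) x 140 mm tall (z), 0.3 to 0.5 kg, standing on end at the start. Origin: centre of the underside it stands on; +z to its top end. The open side (recess with circuit board) looks to -y, the flat closed back with vent slots to +y. Lying on its back: 50 mm high, +y down, +z within 0.25 rad of the stop's +y, clear of the stop.
- housing_center (a point): Centre of the housing block: 70 mm above the bench at the start, 25 mm once it lies on its back. Axes as the housing's. Sliding it takes 1 to 3 N (friction varies); pushed skew against a bar it binds unless the push is on the half that is farther from the bar.
- push_band (a point): Middle of the solid band over the recess on the open side (the place to push), at x 0, y -25, z 120 mm of the housing; the band is 80 wide and spans z 100 to 140 mm. The housing tips about the lower edge of its back and, tilted about 20 degrees, falls the rest freely to its +y. Axes as the housing's.
- stop: Long bar of the dark steel angle stop, fixed to the bench, rigid, 22 mm high and wide. Origin: inside corner of the stop at bench height. Its working face is the plane x = 0, from y -248 mm to the corner. +x points away from the robot (within 0.15 rad), +y to the left along the bar. The housing belongs on the -x, -y side; fully home its centre is at x -40, y -70 mm.
- end_bar: Short bar of the stop, fixed square to the long bar, rigid, 22 mm high and wide. Same origin (inside corner) and axes as the long bar. Its working face is the plane y = 0, from x -112 mm to the corner.
- lens: Black camera lens standing upright, 70 mm across, 62 mm high; left of the stop. Leave alone. Origin: centre of its underside.
- lens_ring: Dark steel ring lying flat, 60 mm across, 10 mm high; left of and nearer than the stop. Leave alone. Origin: centre of its underside.
- screw_tray: Grey open tray 90 x 70 x 20 mm, to the right beyond where the housing stands. Leave alone. Origin: centre of its underside.
- screwdriver: Black-handled screwdriver lying on the left of the bench. Leave alone.
- spray_can: Can 52 mm across, 170 mm high, on the far left. Leave alone. Origin: centre of its underside.
- fluid_bottle: White bottle 60 mm across, 150 mm high, on the far left. Leave alone. Origin: centre of its underside.
- camera_body: Black camera, 125 mm wide, about 100 mm high, on the far right. Leave alone. Origin: centre of its underside.
Things that resemble listed ones, but are neither listed nor needed, are in the scene too. Leave any purple look-alike of the housing alone.

How it is judged:
By the outcome, as a careful person would: the job done as asked, in the order asked, and still so for the second after the job is handed in, with the robot touching nothing.
It also fails if it takes over 72 s, if anything falls off the work surface, if the arm or the gripper's body presses on something with over 40 N, if the wrist force passes 120 N, or if a joint passes its speed limit or range.

## Robot

A 6-joint arm with a two-finger parallel gripper is mounted at the origin on the work surface. World frame = base frame: x ahead of the robot, y to its left, z up, the work surface at z = 0. Lengths are in m, angles in rad, forces in N, time in s.
With the tool pointing down it reaches from about 0.325 to 0.75 m from the base axis. Payload 7.6 kg.
Tool frame: the origin (TCP) lies midway between the tips of the shut fingers; the grasp point (between the pads) lies 19 mm behind it; z points along the fingers, y is the direction in which the jaws open and shut (so a half turn about z gives the same grasp; the last joint's range is limited). The gripper opens to 85 mm and grips with 20 to 120 N. Pads are 22 mm wide; open, the fingers measure 114 mm over their backs; the gripper's body (76 mm by 85 mm) begins 54 mm behind the grasp point. The pads swing forward as they close: fully open they stand 13 mm farther back than shut.
Start: joints at [1.053, 0.052, 1.401, -0, 1.689, -0.07], TCP at [0.227, 0.473, 0.202] pointing down, gripper open.
Joint ranges: [-2.9, 2.9], [-0.91, 2.17], [0.12, 2.37], [-1.06, 4.2], [0.26, 2.73], [-2.93, 2.93]. Speed limits (rad/s): [2.57, 2.57, 3.01, 3.14, 3.14, 3.14].

## Interface

Orientations are given as a rotation vector (axis times angle).
In Python, from rig import * gives the robot as it stands. The module is installed in compiled form; this text tells all that it offers.
- The arm moves only by the tool step_arm, never from a script. Its argument "increments" is a list that holds one entry, the list of rows, each a list of 5 numbers: the shift along the tool's x, y, z in cm, then the turn about the tool's z in degrees, then the closure, from 0 (fully open) to 1 (shut). A call has 1 to 8 rows; each row is the pose to reach, as a shift and turn from the pose commanded when the call began, along the tool's axes at that moment; what a row does not reach only later rows make up. A row lasts 1/12 s, in which the tool goes at most 41.7 mm and 7.16 degrees, less where a joint would pass 70% of its speed; a pose out of reach is approached as far as the arm can. A call with a gripper value outside its range is refused whole. The fingers move at their own pace and stop on an object; the grip force is fixed at half the most. Time passes only in rows, so rows that repeat a pose let the fingers close. It gives the time, the measured TCP pose, the force and the opening at its end, in the units of the state.
- get_obs(): the state, without advancing time (a new reading comes with each control period).
- snapshot(name): name is "side" or "top"; returns (picture, depth): 384x512x3 uint8, blue, green, red; 384x512 float32, m along the optical axis (not along the pixel's ray), 0 where there is no reading.
- camera_params(name): a dict with "K" (3x3 intrinsics, pixels), "dist_coeffs" ([k1, k2, p1, p2, k3] as OpenCV has them; the pictures are not rectified), "world_to_cam" (4x4, takes a point from world to camera coordinates). Camera axes: x right, y up, looking along -z (the intrinsics and any distortion apply to the point x, -y, -z); pixel columns grow to the right and rows downward; lengths in m; the calibration is good to about 2 mm. A picture is of the moment at which its call begins. camera_params takes no time and is no camera call.
- finish_job(): hands the job in, once; it reports no verdict.
The state is a dict: "time_s": time; "joint_positions": joint angles; "qvel": joint speeds; "tau": joint torques, N m; "tcp_pos": TCP position; "tool_rot": TCP orientation; "contact_force": force on the tool from outside, world axes, zero at the start; "ft_torque": the same for the moment, N m; "opening": opening from 0.0 (shut) to 1.0 (fully open).
Only numpy, scipy, OpenCV 4.12 (cv2) and the standard library are available. Lean on these libraries where they do the work, as an engineer would, in place of code of your own. Each camera call takes 0.05 s, during which the arm holds its last target. There are 200 camera calls.

## Working session

There is one attempt and no reset: what is moved stays moved. The work goes in short steps, Python scripts to look and compute and a tool call to move; the robot and the scene stay as the last step left them, time stands still between calls to the robot, and variables do not carry over. Pictures are saved under pics/ and viewed, about 8 in all and at most 12, crops included, and the job is handed in when it is done.

Besides the shell and the picture viewer there is one more tool, called after "Call:" by a JSON object that holds its "name" and its "arguments". step_arm: Moves the arm, as the interface text tells. Its arguments: {"type":"object","properties":{"increments":{"type":"array","items":{"type":"array","items":{"type":"array","items":{"type":"number"}}}}},"required":["increments"]}

```bash
mkdir -p pics; cat > h.py <<'E'
from rig import *
import numpy as np, cv2
from scipy.spatial.transform import Rotation as R
def ray(n,uv):
    c=camera_params(n); K=np.array(c["K"]);d=np.array(c["dist_coeffs"]);T=np.array(c["world_to_cam"])
    p=cv2.undistortPoints(np.array(uv,float).reshape(-1,1,2),K,d).reshape(-1,2)
    dc=np.c_[p[:,0],-p[:,1],-np.ones(len(p))]
    return -T[:3,:3].T@T[:3,3], dc@T[:3,:3]
def onplane(n,uv,z):
    o,d=ray(n,uv); return o+d*((z-o[2])/d[:,2])[:,None]
def cloud(n,depth):
    h,w=depth.shape; v,u=np.mgrid[:h,:w]
    o,d=ray(n,np.c_[u.ravel(),v.ravel()]); P=o+d*depth.reshape(-1,1)
    P[depth.ravel()==0]=np.nan
    return P.reshape(h,w,3)
def shot(n,tag):
    im,de=snapshot(n); np.savez(f"pics/{tag}.npz",im=im,de=de); cv2.imwrite(f"pics/{tag}.png",im); return im,de
E
python3 - <<'E'
from h import *
for n in("top","side"):
    shot(n,n+"0"); c=camera_params(n);print(n,ray(n,[[256,192]]),c["K"])
a=np.hstack([cv2.imread("pics/top0.png")]);print(get_obs())
E
```

```text
top (array([0.44438888, 0.06433544, 1.37259747]), array([[ 0.07319672,  0.01209058, -0.99739306]])) [[360.40819432   0.         261.99711873]
 [  0.         360.40819432 193.6099503 ]
 [  0.           0.           1.        ]]
side (array([ 0.42006672, -0.78084854,  1.03976626]), array([[ 0.08407918,  0.66658808, -0.74068687]])) [[429.29869833   0.         253.85045938]
 [  0.         429.29869833 191.58564019]
 [  0.           0.           1.        ]]
{'time_s': 0.1, 'joint_positions': array([ 1.05269251e+00,  5.27769295e-02,  1.40159988e+00, -3.57117214e-06,
        1.68860866e+00, -7.02973109e-02]), 'qvel': array([-0.00174174, -0.00119501, -0.0028297 ,  0.00148622, -0.00115022,
        0.00083545]), 'tau': array([ 7.57003618e-04, -3.82581782e+01, -3.60985923e+01, -1.32599171e-04,
        4.83046853e-03,  3.97248186e-05]), 'tcp_pos': array([0.22714761, 0.47297995, 0.2013668 ]), 'tool_rot': array([-6.97461771e-01, -3.06278157e+00,  2.09517356e-03]), 'contact_force': array([-0.98330504,  0.54078266, -0.65238721]), 'ft_torque': array([-0.01773078,  0.02358521,  0.01537836]), 'opening': 0.9986638088073246}
```

View pics/top0.png

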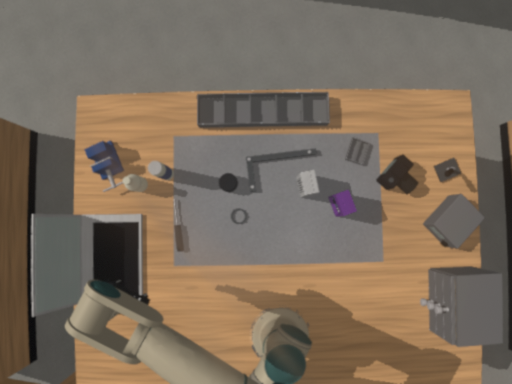

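View pics/side0.png

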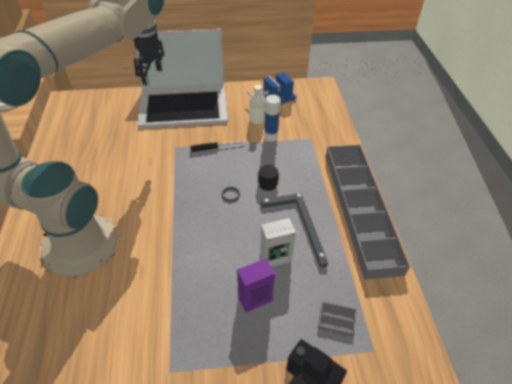

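The top view shows the grey housing at (308,183), its purple look-alike at (342,203), and the stop with its corner near (255,160), long bar running right to (315,152). The side view shows the housing at (278,242), with the green board facing this camera, and the purple one at (256,285). Other things that could be mistaken for the housing are the far tray (360,151) and the drawer rack (263,110) in the top view. I choose the grey one with the board and will check it in a crop.

```bash
python3 - <<'E'
from h import *
t=np.load("pics/top0.npz");s=np.load("pics/side0.npz")
Pt=cloud("top",t["de"]);Ps=cloud("side",s["de"])
def topface(P,c,r,zlo,zhi,name):
    m=np.zeros(P.shape[:2],np.uint8);sub=(P[...,2]>zlo)&(P[...,2]<zhi)
    m[c[1]-r:c[1]+r,c[0]-r:c[0]+r]=sub[c[1]-r:c[1]+r,c[0]-r:c[0]+r]
    q=P[m>0]; rc=cv2.minAreaRect(q[:,:2].astype(np.float32));print(name,len(q),rc,"z",np.median(q[:,2]))
    print(np.round(cv2.boxPoints(rc),4).tolist())
topface(Pt,(308,183),22,.125,.155,"housing top")
topface(Ps,(278,225),25,.125,.155,"housing side")
topface(Pt,(342,203),18,.125,.155,"purple top")
topface(Ps,(256,270),25,.125,.155,"purple side")
# stop: dark pixels
for n,P,roi in(("top",Pt,(240,145,325,196)),("side",Ps,(255,190,332,272))):
    x0,y0,x1,y1=roi; z=P[y0:y1,x0:x1,2]; m=(z>.014)&(z<.03)
    q=P[y0:y1,x0:x1][m]; print(n,"stop px",len(q),np.median(q[:,2]) if len(q) else 0)
    np.save(f"pics/stop_{n}.npy",q)
im=np.hstack([cv2.resize(t["im"][135:215,235:375],None,fx=4,fy=4,interpolation=2)[:320,:400+0],cv2.resize(s["im"][180:320,220:340],None,fx=3,fy=3,interpolation=2)[:320]])
cv2.imwrite("pics/c1.png",im);print(im.shape)
E
```

```text
housing top 345 ((0.5667694211006165, -0.10289821773767471), (0.08023899793624878, 0.05059022828936577), 10.545379638671875) z 0.13910190450744775
[[0.5227000117301941, -0.08540000021457672], [0.5320000052452087, -0.13510000705718994], [0.61080002784729, -0.12039999663829803], [0.6015999913215637, -0.07069999724626541]]
housing side 569 ((0.5639867782592773, -0.10345959663391113), (0.08048419654369354, 0.05435863882303238), 11.21789264678955) z 0.139963385624439
[[0.5192000269889832, -0.08460000157356262], [0.5297999978065491, -0.1378999948501587], [0.6086999773979187, -0.12229999899864197], [0.5982000231742859, -0.0689999982714653]]
purple top 360 ((0.49380579590797424, -0.2286892831325531), (0.08055397123098373, 0.05240820720791817), 19.137672424316406) z 0.13939885343126468
[[0.4472000002861023, -0.21709999442100525], [0.4643000066280365, -0.26660001277923584], [0.5404000282287598, -0.2401999980211258], [0.5232999920845032, -0.1906999945640564]]
purple side 716 ((0.4918006360530853, -0.22906965017318726), (0.08071748167276382, 0.052857547998428345), 19.35416030883789) z 0.1399380125588261
[[0.4449999928474426, -0.2175000011920929], [0.4625000059604645, -0.26739999651908875], [0.5386000275611877, -0.24060000479221344], [0.5210999846458435, -0.1907999962568283]]
top stop px 591 0.02146208060621002
side stop px 911 0.0222467772346282
(320, 760, 3)
```

View pics/c1.png

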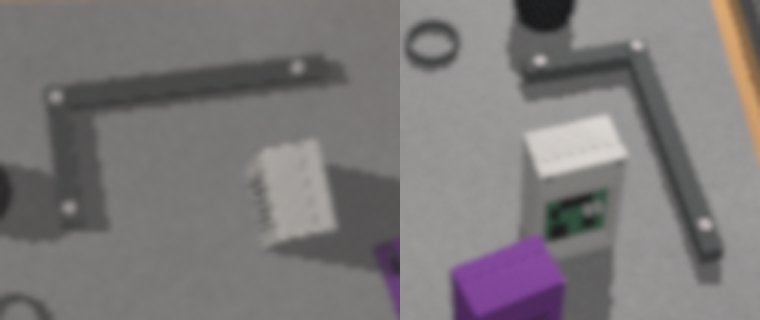

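The crop confirms it: the grey housing has its vent slots on the left (back) and the green board on the right, facing the side camera. The purple one stands clear of it. Next I fit the stop.

```bash
python3 - <<'E'
from h import *
from scipy.optimize import least_squares
for n in("top","side"):
    q=np.load(f"pics/stop_{n}.npy")[:,:2]
    print(n,q.min(0),q.max(0))
    # long bar pixels: y < corner-ish ; short bar: x < 
    far=q[:,0]>q[:,0].max()-.09
    # centreline of top: robust iterative line fits
    def fit(pts):
        for _ in range(4):
            vx,vy,x,y=cv2.fitLine(pts.astype(np.float32),cv2.DIST_HUBER,0,1e-4,1e-4).ravel()
            r=(pts-[x,y])@[-vy,vx]; pts=pts[abs(r)<.02]
        return np.array([vx,vy]),np.array([x,y]),np.percentile(r,[2,98]),len(pts)
    yc=q[:,1].max()
    L=fit(q[q[:,1]<yc-.045]); S=fit(q[(q[:,1]>yc-.05)&(q[:,0]<q[:,0].max()-.06)])
    d=L[0]*np.sign(L[0][1]); ex=np.array([d[1],-d[0]])
    print(" long dir",d,"yaw",np.degrees(np.arctan2(-d[0],d[1])),L[2:],"short dir",S[0],S[2:])
    # inside faces: long center -11mm along ex, short center -11mm along d
    A=np.array([ex,d]); c=np.linalg.solve(A,[ex@L[1]-.011,d@S[1]-.011]); print(" corner",c)
    ql=(q-c)@A.T; print("ext", np.percentile(ql,[1,99],axis=0).round(4).tolist())
    hc=np.array([.565,-.103]); print(" housing in stop",A@(hc-c))
for p,n in(((230,183),"lens"),):
    print(onplane("top",[p],.062))
E
```

```text
top [ 0.52831077 -0.14982973] [0.70826836 0.1164471 ]
 long dir [-0.11033954  0.993894  ] yaw 6.3348885 (array([-0.01048181,  0.01128502]), 349) short dir [0.9985497  0.05383732] (array([-0.01020741,  0.00984013]), 145)
 corner [0.6597478 0.0951068]
ext [[-0.1193, -0.2424], [0.0225, 0.0208]]
 housing in stop [-0.11602826 -0.18644273]
side [ 0.52168505 -0.15234703] [0.70548711 0.11772112]
 long dir [-0.10810185  0.99413985] yaw 6.2059064 (array([-0.01033233,  0.01201567]), 511) short dir [0.99229854 0.12386927] (array([-0.00948238,  0.01433574]), 219)
 corner [0.6567867 0.092155 ]
ext [[-0.1529, -0.2444], [0.0231, 0.0246]]
 housing in stop [-0.11234541 -0.18408905]
[[0.57524087 0.17467966 0.062     ]]
```

Housing centre is (0.565,-0.103) with yaw 10.9°. The stop corner is (0.658,0.0935) with yaw 6.25°, and the stop's extents and height match the description. I now move behind the open side with the fingers shut.

Call:
{"name": "step_arm", "arguments": {"increments": [[[-58.4, -41.6, -4.9, 53, 1], [-58.4, -41.6, -4.9, 53, 1], [-58.4, -41.6, -4.9, 53, 1], [-58.4, -41.6, -4.9, 53, 1], [-58.4, -41.6, -4.9, 53, 1], [-58.4, -41.6, -4.9, 53, 1], [-58.4, -41.6, -4.9, 53, 1], [-58.4, -41.6, -4.9, 53, 1]]]}}

```text
time_s: 0.77
tcp_pos: [0.3882, 0.1801, 0.2248]
tool_rot: [-1.999, -2.424, -0.0]
contact_force: [0.8, 0.3, -0.6]
opening: 0.001
```

```bash
cat >> h.py <<'E'
C=np.array([.658,.0935]);a=np.radians(6.25);A=np.array([[np.cos(a),np.sin(a)],[-np.sin(a),np.cos(a)]]) # world->stop
def st(target=None):
    o=get_obs();M=R.from_rotvec(o["tool_rot"]).as_matrix();p=o["tcp_pos"]
    print("t",round(o["time_s"],2),"tcp",p.round(4),"stop",(A@(p[:2]-C)).round(4),"xhead",round(np.degrees(np.arctan2(M[1,0],M[0,0])),2),"Fstop",(A@o["contact_force"][:2]).round(2),"Fz",o["contact_force"][2].round(2),"open",round(o["opening"],2))
    if target is not None: print("shift cm",(M.T@(np.array(target)-p)*100).round(2))
E
python3 -c "
from h import *
st([.574,-.154,.25])"
```

```text
t 0.77 tcp [0.3882 0.1801 0.2248] stop [-0.2587  0.1155] xhead 100.99 Fstop [0.85 0.2 ] Fz -0.61 open 0.0
shift cm [-36.34  11.87  -2.52]
```

Call:
{"name": "step_arm", "arguments": {"increments": [[[-36.3, 11.9, -2.5, 0, 1], [-36.3, 11.9, -2.5, 0, 1], [-36.3, 11.9, -2.5, 0, 1], [-36.3, 11.9, -2.5, 0, 1], [-36.3, 11.9, -2.5, 0, 1], [-36.3, 11.9, -2.5, 0, 1], [-36.3, 11.9, -2.5, 0, 1], [-36.3, 11.9, -2.5, 0, 1]]]}}

```text
time_s: 1.43
tcp_pos: [0.5521, -0.1095, 0.2462]
tool_rot: [-1.991, -2.429, 0.0]
contact_force: [0.8, 0.3, 0.9]
opening: -0.002
```

Call:
{"name": "step_arm", "arguments": {"increments": [[[-5, 1.6, -0.5, 0, 1], [-5, 1.6, -0.5, 0, 1], [-5, 1.6, -0.5, 0, 1], [-5, 1.6, -0.5, 0, 1]]]}}

```text
time_s: 1.77
tcp_pos: [0.577, -0.1535, 0.2506]
tool_rot: [-1.991, -2.428, 0.0]
contact_force: [0.4, 0.6, 0.1]
opening: 0.0
```

```bash
python3 -c "
from h import *
st([.574,-.154,.118])"
```

```text
t 1.77 tcp [ 0.577  -0.1535  0.2506] stop [-0.1074 -0.2367] xhead 101.29 Fstop [0.49 0.56] Fz 0.06 open 0.0
shift cm [-1.000e-02 -2.900e-01  1.326e+01]
```

Call:
{"name": "step_arm", "arguments": {"increments": [[[-0.4, -0.2, 3, 0, 1], [-0.4, -0.2, 6, 0, 1], [-0.4, -0.2, 9, 0, 1], [-0.4, -0.2, 11, 0, 1], [-0.4, -0.2, 12.5, 0, 1], [-0.4, -0.2, 13.2, 0, 1], [-0.4, -0.2, 13.2, 0, 1]]]}}

```text
time_s: 2.35
tcp_pos: [0.5749, -0.156, 0.1181]
tool_rot: [-1.987, -2.429, 0.001]
contact_force: [0.7, -0.3, -0.6]
opening: -0.0
```

Call:
{"name": "step_arm", "arguments": {"increments": [[[0.4, 0, 0, 0, 1], [0.8, 0, 0, 0, 1], [1.2, 0, 0, 0, 1], [1.6, 0, 0, 0, 1], [2.0, 0, 0, 0, 1], [2.4, 0, 0, 0, 1], [2.8, 0, 0, 0, 1], [3.2, 0, 0, 0, 1]]]}}

```text
time_s: 3.02
tcp_pos: [0.5697, -0.1259, 0.1196]
tool_rot: [1.991, 2.43, 0.0]
contact_force: [0.4, 0.3, 0.3]
opening: 0.0
```

```bash
python3 - <<'E'
from h import *
im,de=shot("side","s1"); cv2.imwrite("pics/c2.png",cv2.resize(im[130:330,180:360],None,fx=3,fy=3));st()
E
```

```text
t 3.07 tcp [ 0.5696 -0.1252  0.1196] stop [-0.1117 -0.2078] xhead 101.37 Fstop [-0.06  1.11] Fz 0.29 open 0.0
```

View pics/c2.png

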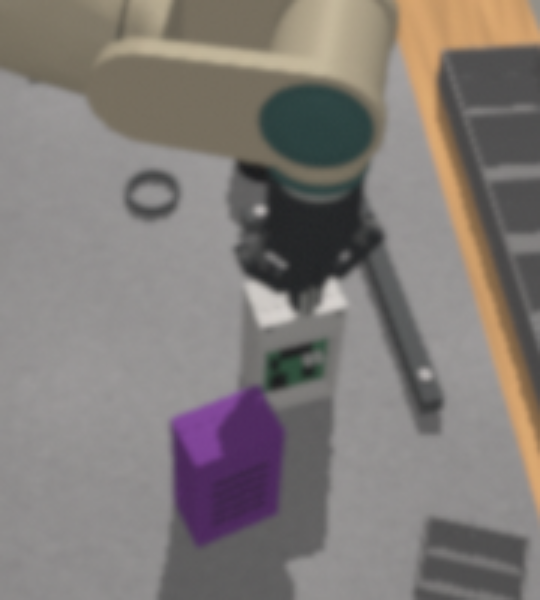

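The fingertips are centred on the band of the housing, which is tilting slightly, and the purple block is untouched. I continue the push.

Call:
{"name": "step_arm", "arguments": {"increments": [[[0.4, 0, 0, 0, 1], [0.8, 0, 0, 0, 1], [1.2, 0, 0, 0, 1], [1.6, 0, -0.1, 0, 1], [2.0, 0, -0.2, 0, 1], [2.4, 0, -0.3, 0, 1], [2.6, 0, -0.3, 0, 1], [2.6, 0, -0.3, 0, 1]]]}}

```text
time_s: 3.73
tcp_pos: [0.5647, -0.1003, 0.1228]
tool_rot: [1.99, 2.43, 0.0]
contact_force: [0.5, -0.2, -0.5]
opening: 0.001
```

```bash
cat > meas.py <<'E'
from h import *
import sys
tag=sys.argv[1]; zl,zh=(.036,.06)
for n in sys.argv[2:] or ("top","side"):
    im,de=shot(n,tag+n); P=cloud(n,de)
    m=(P[...,2]>zl)&(P[...,2]<zh)&(im.max(2)-im.min(2)<35)&(im.min(2)>95)
    S=(P[...,:2]-C)@A.T
    m&=(S[...,0]>-.25)&(S[...,0]<.03)&(S[...,1]>-.29)&(S[...,1]<.03)
    m=m.astype(np.uint8); k,l,s,c=cv2.connectedComponentsWithStats(m,connectivity=8)
    if k<2: print(n,"none");continue
    q=S[l==1+np.argmax(s[1:,4])]
    rc=cv2.minAreaRect((q*1000).astype(np.float32));print(n,len(q),"c",np.round(rc[0],1),"size",np.round(rc[1],1),"ang",round(rc[2],2),np.round(cv2.boxPoints(rc),0).tolist())
E
python3 - <<'E'
from h import *
im,de=shot("side","s2"); cv2.imwrite("pics/c3.png",cv2.resize(im[130:330,180:360],None,fx=3,fy=3));st()
E
```

```text
t 3.78 tcp [ 0.5646 -0.1006  0.1227] stop [-0.1139 -0.1828] xhead 101.36 Fstop [-0.17  0.15] Fz 0.21 open -0.0
```

View pics/c3.png

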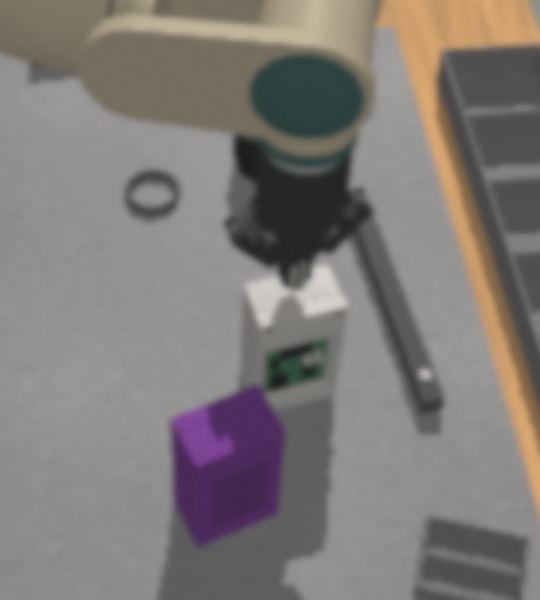

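The housing at crop (295,300) has not moved, although the tool is past the band. I check where the fingertips really are in the depth image.

```bash
python3 - <<'E'
from h import *
im=np.load("pics/s2.npz")["im"];de=np.load("pics/s2.npz")["de"];P=cloud("side",de)
for v in range(200,240,3): print(v,[tuple((P[v,u]*1000).round(0).astype(int)) if de[v,u]>0 else 0 for u in (272,276,278,281,285)],im[v,278])
T=camera_params("side");K=np.array(T["K"]);W=np.array(T["world_to_cam"])
def proj(p):
    q=W[:3,:3]@np.array(p)+W[:3,3]; q=np.array([q[0],-q[1],-q[2]]); return cv2.projectPoints(q.reshape(1,3),np.zeros(3),np.zeros(3),K,np.array(T["dist_coeffs"]))[0].ravel()
print("tcp px",proj(get_obs()["tcp_pos"]),get_obs()["joint_positions"])
E
```

```text
200 [(np.int64(541), np.int64(-127), np.int64(282)), (np.int64(549), np.int64(-134), np.int64(289)), (np.int64(553), np.int64(-136), np.int64(290)), (np.int64(560), np.int64(-137), np.int64(290)), (np.int64(569), np.int64(-137), np.int64(290))] [40 39 37]
203 [(np.int64(543), np.int64(-115), np.int64(256)), (np.int64(552), np.int64(-119), np.int64(260)), (np.int64(557), np.int64(-119), np.int64(260)), (np.int64(567), np.int64(-110), np.int64(247)), (np.int64(575), np.int64(-117), np.int64(255))] [40 39 37]
206 [(np.int64(544), np.int64(-117), np.int64(248)), (np.int64(553), np.int64(-121), np.int64(251)), (np.int64(558), np.int64(-119), np.int64(248)), (np.int64(567), np.int64(-111), np.int64(238)), (np.int64(576), np.int64(-115), np.int64(241))] [39 38 37]
209 [(np.int64(545), np.int64(-114), np.int64(232)), (np.int64(554), np.int64(-118), np.int64(236)), (np.int64(559), np.int64(-119), np.int64(237)), (np.int64(569), np.int64(-104), np.int64(218)), (np.int64(577), np.int64(-116), np.int64(231))] [41 39 38]
212 [(np.int64(547), np.int64(-103), np.int64(207)), (np.int64(554), np.int6
[... 1918 characters left out ...]
), np.int64(-122), np.int64(140))] [124 126 128]
236 [(np.int64(547), np.int64(-127), np.int64(138)), (np.int64(557), np.int64(-128), np.int64(139)), (np.int64(562), np.int64(-128), np.int64(138)), (np.int64(570), np.int64(-129), np.int64(138)), (np.int64(582), np.int64(-124), np.int64(129))] [122 124 126]
239 [(np.int64(546), np.int64(-133), np.int64(134)), (np.int64(557), np.int64(-130), np.int64(128)), (np.int64(563), np.int64(-128), np.int64(125)), (np.int64(571), np.int64(-128), np.int64(123)), (np.int64(582), np.int64(-128), np.int64(122))] [120 123 125]
tcp px [277.04189685 231.02132022] [-2.40679134e-01  2.25075989e-01  1.36975913e+00  2.02679183e-05
  1.54649151e+00 -4.38958884e-01]
```

The XY agrees, but the real fingertips sit about 30 mm higher (z≈0.15) than the reported TCP, so they passed over the housing without touching it. I back off, descend, and calibrate the tip height from the depth image.

Call:
{"name": "step_arm", "arguments": {"increments": [[[-2, 0, 0, 0, 1], [-4, 0, 0, 0, 1], [-5.7, 0, 0, 0, 1], [-5.7, 0, 0, 0, 1], [-5.7, 0, 1.5, 0, 1], [-5.7, 0, 2, 0, 1], [-5.7, 0, 2, 0, 1]]]}}

```text
time_s: 4.37
tcp_pos: [0.5747, -0.156, 0.1006]
tool_rot: [-1.989, -2.427, 0.002]
contact_force: [-0.7, 0.0, -0.2]
opening: 0.006
```

```bash
cat > tip.py <<'E'
from h import *
import sys
for n in ("side","top"):
    im,de=shot(n,sys.argv[1]+n);P=cloud(n,de);p=get_obs()["tcp_pos"]
    d=np.hypot(P[...,0]-p[0],P[...,1]-p[1]);m=(d<.024)&(P[...,2]>.05)&(P[...,2]<.3)&(im.max(2)<110)
    z=P[...,2][m];print(n,"tcp z",p[2].round(4),"n",m.sum(),"low z",np.sort(z)[:12].round(3), "xy", np.median(P[m&(P[...,2]<np.min(z)+.03)],axis=0).round(3))
im=np.load(f"pics/{sys.argv[1]}side.npz")["im"];cv2.imwrite(f"pics/{sys.argv[1]}c.png",cv2.resize(im[180:320,210:350],None,fx=4,fy=4,interpolation=2))
st()
E
python3 tip.py a
```

```text
side tcp z 0.1017 n 296 low z [0.131 0.131 0.135 0.135 0.136 0.136 0.136 0.137 0.138 0.139 0.139 0.139] xy [ 0.572 -0.164  0.148]Traceback (most recent call last):
  File "tip.py", line 6, in <module>
    z=P[...,2][m];print(n,"tcp z",p[2].round(4),"n",m.sum(),"low z",np.sort(z)[:12].round(3), "xy", np.median(P[m&(P[...,2]<np.min(z)+.03)],axis=0).round(3))
                                                                                                                            ~~~~~~^^^
    return _wrapreduction(a, np.minimum, 'min', axis, None, out,
                          keepdims=keepdims, initial=initial, where=where)
    return ufunc.reduce(obj, axis, dtype, out, **passkwargs)
           ~~~~~~~~~~~~^^^^^^^^^^^^^^^^^^^^^^^^^^^^^^^^^^^^^
ValueError: zero-size array to reduction operation minimum which has no identity
```

The tip is at z≈0.131 with TCP reported at 0.1017, an offset of about +30 mm. I go 1.5 cm lower and then push.

Call:
{"name": "step_arm", "arguments": {"increments": [[[0, 0, 0.8, 0, 1], [0, 0, 1.5, 0, 1], [0.4, 0, 1.5, 0, 1], [0.8, 0, 1.5, 0, 1], [1.2, 0, 1.5, 0, 1], [1.6, 0, 1.5, 0, 1], [2.0, 0, 1.5, 0, 1], [2.4, 0, 1.5, 0, 1]]]}}

```text
time_s: 5.13
tcp_pos: [0.5713, -0.1328, 0.0881]
tool_rot: [1.99, 2.429, 0.0]
contact_force: [0.3, -0.4, 0.7]
opening: -0.001
```

```bash
python3 - <<'E'
from h import *
im,de=shot("side","s3"); cv2.imwrite("pics/c4.png",cv2.resize(im[150:310,200:340],None,fx=3,fy=3));st()
E
```

```text
t 5.18 tcp [ 0.5712 -0.1321  0.088 ] stop [-0.1109 -0.2148] xhead 101.38 Fstop [ 0.97 -1.34] Fz -1.13 open -0.0
```

View pics/c4.png

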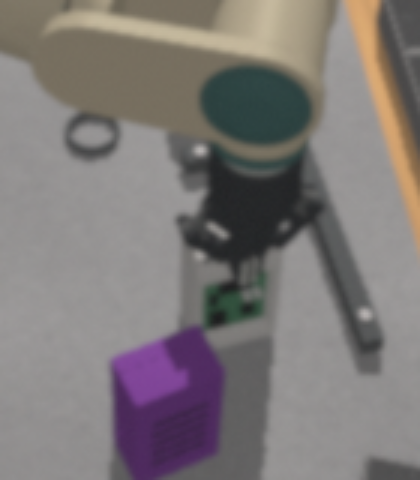

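The fingertips are now in front of the band at crop (245,270), just above the board. I keep pushing.

Call:
{"name": "step_arm", "arguments": {"increments": [[[0.4, 0, 0, 0, 1], [0.8, 0, 0, 0, 1], [1.2, 0, -0.1, 0, 1], [1.6, 0, -0.2, 0, 1], [2.0, 0, -0.3, 0, 1], [2.4, 0, -0.4, 0, 1], [2.8, 0, -0.5, 0, 1], [3.2, 0, -0.5, 0, 1]]]}}

```text
time_s: 5.85
tcp_pos: [0.5649, -0.1013, 0.0929]
tool_rot: [1.991, 2.43, 0.0]
contact_force: [-0.0, 1.1, -0.2]
opening: 0.001
```

Call:
{"name": "step_arm", "arguments": {"increments": [[[0.4, 0, 0, 0, 1], [0.8, 0, 0, 0, 1], [1.2, 0, 0, 0, 1], [1.2, 0, 0, 0, 1], [0, 0, 0, 0, 1], [-1.5, 0, -2, 0, 1], [-1.5, 0, -4, 0, 1]]]}}

```text
time_s: 6.43
tcp_pos: [0.5671, -0.1191, 0.1316]
tool_rot: [-1.992, -2.427, 0.003]
contact_force: [0.7, 0.2, -0.0]
opening: -0.004
```

```bash
python3 - <<'E'
from h import *
im,de=shot("side","s4"); cv2.imwrite("pics/c5.png",cv2.resize(im[130:330,180:360],None,fx=3,fy=3));st()
E
python3 meas.py m1
```

```text
t 6.48 tcp [ 0.5694 -0.1189  0.1376] stop [-0.1112 -0.2015] xhead 101.24 Fstop [ 0.94 -0.04] Fz 4.4 open 0.0
top 404 c [-119.5  -88.5] size [ 80.7 140.3] ang 4.82 [[-166.0, -22.0], [-154.0, -162.0], [-73.0, -155.0], [-85.0, -15.0]]
side 455 c [-122.3  -90. ] size [ 81.2 143.5] ang 4.6 [[-169.0, -22.0], [-157.0, -165.0], [-76.0, -158.0], [-88.0, -15.0]]
```

View pics/c5.png

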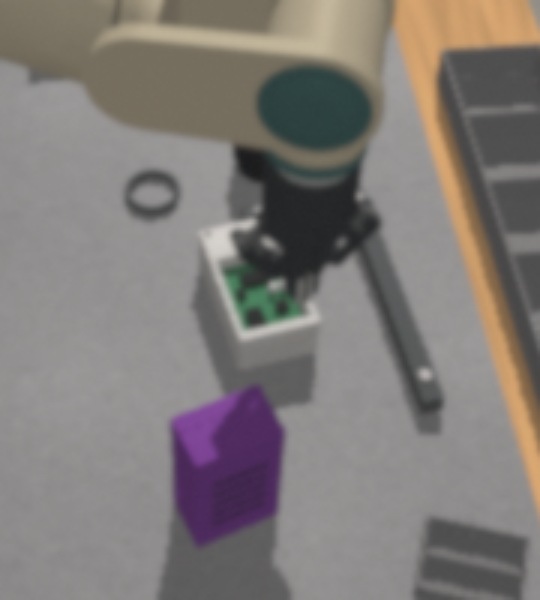

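The housing toppled cleanly. It lies open side up, centred at about (-121,-89) mm in the stop frame with +4.7° yaw, measured size 80.7×140 mm and height about 50. Next I go round to its near long side.

```bash
python3 -c "
from h import *
st([.4709,-.0075,.1])"
```

```text
t 6.58 tcp [ 0.5688 -0.1178  0.1343] stop [-0.1116 -0.2003] xhead 101.29 Fstop [-0.02 -0.23] Fz -1.37 open -0.0
shift cm [12.74 -7.46  3.39]
```

Call:
{"name": "step_arm", "arguments": {"increments": [[[12.7, -7.5, 0, 5, 1], [12.7, -7.5, 0, 5, 1], [12.7, -7.5, 0, 5, 1], [12.7, -7.5, 2, 5, 1], [12.7, -7.5, 6, 5, 1], [12.7, -7.5, 10, 5, 1], [12.7, -7.5, 13, 5, 1], [12.7, -7.5, 13, 5, 1]]]}}

```text
time_s: 7.25
tcp_pos: [0.4637, -0.0063, -0.0046]
tool_rot: [-2.088, -2.333, 0.012]
contact_force: [-1.0, -0.1, -1.2]
opening: -0.003
```

```bash
sed -i 's/("side","top")/("side",)/; s/>.05)&(P/>.006)\&(P/' tip.py; python3 tip.py b
```

```text
side tcp z -0.0009 n 239 low z [0.034 0.035 0.036 0.036 0.037 0.037 0.037 0.038 0.038 0.039 0.039 0.039] xy [ 0.463 -0.015  0.049]
t 7.3 tcp [ 0.4661 -0.0065 -0.0009] stop [-0.2017 -0.0786] xhead 96.34 Fstop [-0.73 -0.32] Fz 1.02 open -0.0
```

View pics/bc.png

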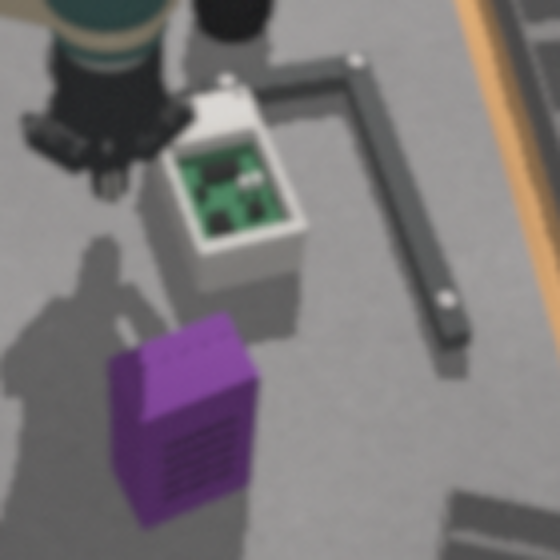

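The housing lies face up at crop (235,180), with the tool on its near side at (110,190) and the tip truly about 31 mm up. I lower it 2.2 cm and then approach slowly along tool +y.

Call:
{"name": "step_arm", "arguments": {"increments": [[[0, 0, 0.8, 0, 1], [0, 0, 1.5, 0, 1], [0, 0, 2.0, 0, 1], [0, 0, 2.1, 0, 1], [0, 0, 2.1, 0, 1]]]}}

```text
time_s: 7.72
tcp_pos: [0.4695, -0.0068, -0.0181]
tool_rot: [2.095, 2.341, 0.001]
contact_force: [0.3, 0.5, -1.2]
opening: 0.006
```

Call:
{"name": "step_arm", "arguments": {"increments": [[[0, 0.5, 0, 0, 1], [0, 1, 0, 0, 1], [0, 1.5, 0, 0, 1], [0, 2, 0, 0, 1], [0, 2.4, 0, 0, 1], [0, 2.8, 0, 0, 1], [0, 3.2, 0, 0, 1], [0, 3.6, 0, 0, 1]]]}}

```text
time_s: 8.38
tcp_pos: [0.5052, -0.0026, -0.0182]
tool_rot: [-2.095, -2.34, 0.001]
contact_force: [-5.1, 0.5, 5.0]
opening: -0.003
```

```bash
python3 -c "
from h import *
st()"; python3 meas.py m2
```

```text
t 8.38 tcp [ 0.5052 -0.0026 -0.0182] stop [-0.1624 -0.0789] xhead 96.35 Fstop [-4.99  1.05] Fz 4.99 open -0.0
top 150 c [-85.5 -89.3] size [ 43.7 140.1] ang 0.85 [[-108.0, -20.0], [-106.0, -160.0], [-63.0, -159.0], [-65.0, -19.0]]
side 461 c [-106.8  -91.8] size [ 81.1 143.6] ang 1.47 [[-149.0, -21.0], [-145.0, -165.0], [-64.0, -162.0], [-68.0, -19.0]]
```

Call:
{"name": "step_arm", "arguments": {"increments": [[[0, 0.6, 0, 0, 1], [0, 1.2, 0, 0, 1], [0, 1.8, 0, 0, 1], [0, 2.4, 0, 0, 1], [0, 3.0, 0, 0, 1], [0, 3.6, 0, 0, 1], [0, 4.2, 0, 0, 1], [0, 4.8, 0, 0, 1]]]}}

```text
time_s: 9.15
tcp_pos: [0.5528, 0.0026, -0.0181]
tool_rot: [-2.095, -2.341, 0.001]
contact_force: [-5.1, 0.4, 5.8]
opening: -0.0
```

```bash
python3 -c "
from h import *
st()"; python3 meas.py m3 side
```

```text
t 9.15 tcp [ 0.5528  0.0026 -0.0181] stop [-0.1145 -0.0789] xhead 96.34 Fstop [-5.03  1.  ] Fz 5.82 open -0.0
side 466 c [-61.6 -96. ] size [142.9  81. ] ang 85.6 [[-107.0, -164.0], [-27.0, -170.0], [-16.0, -28.0], [-97.0, -22.0]]
```

The housing is now skewed about -4.4°, and there is an upward force of about 5 N on the tool, so its top edge is riding on the flared finger linkage. I back off and turn the tool 90° to push with its narrow straight side, centred near the housing's middle.

Call:
{"name": "step_arm", "arguments": {"increments": [[[0, -1.5, 0, 0, 1], [0, -3, 0, 0, 1], [-1.2, -3.2, -2, 7, 1], [-1.2, -3.2, -3, 14, 1], [-1.2, -3.2, -3, 21, 1], [-1.2, -3.2, -3, 28, 1], [-1.2, -3.2, -3, 35, 1], [-1.2, -3.2, -3, 42, 1]]]}}

```text
time_s: 9.87
tcp_pos: [0.5223, -0.0129, 0.0114]
tool_rot: [2.799, 1.426, 0.001]
contact_force: [-0.6, -0.5, 0.6]
opening: 0.002
```

Call:
{"name": "step_arm", "arguments": {"increments": [[[0, 0, 0, 7, 1], [0, 0, 0, 14, 1], [0, 0, 0, 21, 1], [0, 0, 0, 28, 1], [0, 0, 0, 35, 1], [0, 0, 0, 42, 1], [0, 0, 0, 48, 1], [0, 0, 0, 48, 1]]]}}

```text
time_s: 10.53
tcp_pos: [0.5223, -0.0129, 0.0113]
tool_rot: [-3.137, -0.168, -0.0]
contact_force: [0.4, 0.7, 0.1]
opening: -0.001
```

```bash
python3 meas.py m4; python3 -c "
from h import *
t=np.array([-.138,-.106]);w=C+A.T@t
st([*w,-.018])"
```

```text
top 274 c [-56.4 -94.7] size [139.5  79.2] ang 85.88 [[-101.0, -161.0], [-22.0, -167.0], [-12.0, -28.0], [-91.0, -22.0]]
side 714 c [-60.2 -95.3] size [145.8  82.5] ang 86.04 [[-106.0, -165.0], [-24.0, -171.0], [-14.0, -25.0], [-96.0, -20.0]]
t 10.63 tcp [ 0.5222 -0.0129  0.0114] stop [-0.1465 -0.0909] xhead 6.54 Fstop [-1.12 -0.46] Fz -0.3 open 0.0
shift cm [0.84 1.51 2.94]
```

Call:
{"name": "step_arm", "arguments": {"increments": [[[0, 1.5, 1.0, 0, 1], [0.4, 1.5, 2.0, 0, 1], [0.8, 1.5, 2.8, 0, 1], [0.8, 1.5, 2.8, 0, 1], [1.3, 1.5, 2.8, 0, 1], [1.8, 1.5, 2.8, 0, 1], [2.3, 1.5, 2.8, 0, 1], [2.8, 1.5, 2.8, 0, 1]]]}}

```text
time_s: 11.3
tcp_pos: [0.5528, -0.0244, -0.0158]
tool_rot: [3.137, 0.175, 0.002]
contact_force: [0.4, -0.0, -0.9]
opening: 0.002
```

Call:
{"name": "step_arm", "arguments": {"increments": [[[0.4, 0, 0, 0, 1], [0.8, 0, 0, 0, 1], [1.2, 0, 0, 0, 1], [1.5, 0, 0, 0, 1], [1.8, 0, 0, 0, 1], [1.8, 0, 0, 0, 1]]]}}

```text
time_s: 11.8
tcp_pos: [0.5702, -0.0227, -0.0164]
tool_rot: [-3.137, -0.174, -0.001]
contact_force: [0.8, -0.5, -0.9]
opening: -0.003
```

```bash
python3 -c "
from h import *
st()"; python3 meas.py m5
```

```text
t 11.8 tcp [ 0.5702 -0.0227 -0.0164] stop [-0.0999 -0.1059] xhead 6.34 Fstop [ 0.73 -0.55] Fz -0.91 open -0.0
top 146 c [-45.1 -39. ] size [37.1 78.8] ang 82.24 [[-87.0, -52.0], [-9.0, -63.0], [-4.0, -26.0], [-82.0, -15.0]]
side 464 c [-49.5 -94.8] size [143.8  80.6] ang 87.09 [[-93.0, -165.0], [-13.0, -169.0], [-6.0, -25.0], [-86.0, -21.0]]
```

Call:
{"name": "step_arm", "arguments": {"increments": [[[0.15, 0, 0, 0, 1], [0.3, 0, 0, 0, 1], [0.4, 0, 0, 0, 1], [0.5, 0, 0, 0, 1], [0.5, 0, 0, 0, 1]]]}}

```text
time_s: 12.32
tcp_pos: [0.5747, -0.0221, -0.0165]
tool_rot: [-3.137, -0.174, -0.0]
contact_force: [-0.9, -0.3, -0.1]
opening: 0.0
```

Call:
{"name": "step_arm", "arguments": {"increments": [[[0.1, 0, 0, 0, 1], [0.2, 0, 0, 0, 1], [0.2, 0, 0, 0, 1]]]}}

```text
time_s: 12.57
tcp_pos: [0.5768, -0.0219, -0.0165]
tool_rot: [-3.137, -0.174, -0.0]
contact_force: [-1.6, -0.0, -0.4]
opening: -0.002
```

Light sliding contact. I continue in small steps.

Call:
{"name": "step_arm", "arguments": {"increments": [[[0.1, 0, 0, 0, 1], [0.2, 0, 0, 0, 1], [0.2, 0, 0, 0, 1]]]}}

```text
time_s: 12.82
tcp_pos: [0.5788, -0.0216, -0.0164]
tool_rot: [-3.137, -0.174, -0.0]
contact_force: [-0.9, -0.9, -0.5]
opening: 0.001
```

Call:
{"name": "step_arm", "arguments": {"increments": [[[0.1, 0, 0, 0, 1], [0.2, 0, 0, 0, 1], [0.2, 0, 0, 0, 1]]]}}

```text
time_s: 13.07
tcp_pos: [0.5804, -0.0213, -0.0164]
tool_rot: [-3.136, -0.174, 0.001]
contact_force: [-3.4, 0.7, 0.3]
opening: -0.002
```

```bash
python3 -c "
from h import *
st()"; python3 meas.py m6
```

```text
t 13.07 tcp [ 0.5804 -0.0213 -0.0164] stop [-0.0896 -0.1057] xhead 6.35 Fstop [-3.27  1.03] Fz 0.31 open -0.0
top 140 c [-37.6 -38.4] size [33.3 79.6] ang 82.73 [[-79.0, -50.0], [-0.0, -60.0], [4.0, -27.0], [-75.0, -17.0]]
side 447 c [-40.2 -92.2] size [146.5  80.8] ang 89.94 [[-81.0, -165.0], [0.0, -166.0], [0.0, -19.0], [-81.0, -19.0]]
```

The side view gives yaw 0°, centre x -40: flush. Now I build up the press.

Call:
{"name": "step_arm", "arguments": {"increments": [[[0.05, 0, 0, 0, 1], [0.1, 0, 0, 0, 1], [0.1, 0, 0, 0, 1]]]}}

```text
time_s: 13.42
tcp_pos: [0.5805, -0.0211, -0.0164]
tool_rot: [-3.136, -0.174, 0.004]
contact_force: [-9.2, 1.9, 5.3]
opening: 0.001
```

Call:
{"name": "step_arm", "arguments": {"increments": [[[0.05, 0, 0, 0, 1], [0.1, 0, 0, 0, 1], [0.1, 0, 0, 0, 1], [0.1, 0, 0, 0, 1]]]}}

```text
time_s: 13.75
tcp_pos: [0.5803, -0.0211, -0.0164]
tool_rot: [-3.136, -0.174, 0.009]
contact_force: [-16.6, 0.3, 8.3]
opening: 0.002
```

Call:
{"name": "step_arm", "arguments": {"increments": [[[0.05, 0, 0, 0, 1], [0.05, 0, 0, 0, 1], [0.05, 0, 0, 0, 1], [0.05, 0, 0, 0, 1]]]}}

```text
time_s: 14.08
tcp_pos: [0.5803, -0.0211, -0.0164]
tool_rot: [-3.136, -0.174, 0.011]
contact_force: [-19.5, 0.2, 11.8]
opening: 0.003
```

Call:
{"name": "step_arm", "arguments": {"increments": [[[0, 0, 0, 0, 1], [0, 0, 0, 0, 1], [0, 0, 0, 0, 1], [0, 0, 0, 0, 1], [0, 0, 0, 0, 1], [0, 0, 0, 0, 1], [0, 0, 0, 0, 1]]]}}

```text
time_s: 14.67
tcp_pos: [0.5803, -0.0211, -0.0164]
tool_rot: [-3.136, -0.174, 0.011]
contact_force: [-19.9, 0.4, 11.2]
opening: 0.002
```

```bash
python3 -c "
from h import *
st()"; python3 meas.py m7
```

```text
t 14.67 tcp [ 0.5803 -0.0211 -0.0164] stop [-0.0897 -0.1055] xhead 6.35 Fstop [-19.78   2.59] Fz 11.2 open 0.0
top 138 c [-36.3 -38.6] size [33.4 82. ] ang 82.75 [[-79.0, -50.0], [2.0, -60.0], [6.0, -27.0], [-75.0, -17.0]]
side 441 c [-39.2 -94.4] size [144.9  81.6] ang 89.51 [[-81.0, -166.0], [1.0, -167.0], [2.0, -22.0], [-79.0, -22.0]]
```

The press held at 19.5–19.9 N for over 0.6 s. I back off, lift, move to the housing's lower end and turn back 90°.

Call:
{"name": "step_arm", "arguments": {"increments": [[[-1, 0, 0, 0, 1], [-3, 0, -1, 0, 1], [-3, 0, -5, 0, 1], [-3, 0, -9, -7, 1], [-1, 3, -9, -14, 1], [1, 6, -9, -21, 1], [3, 9.4, -9, -28, 1], [4.5, 9.4, -9, -35, 1]]]}}

```text
time_s: 15.43
tcp_pos: [0.64, -0.1153, 0.0743]
tool_rot: [2.935, 1.11, 0.004]
contact_force: [0.3, 0.8, 0.4]
opening: -0.001
```

Call:
{"name": "step_arm", "arguments": {"increments": [[[0, 0, 0, -7, 1], [0, 0, 0, -14, 1], [0, 0, 0, -21, 1], [0, 0, 0, -28, 1], [0, 0, 0, -35, 1], [0, 0, 0, -42, 1], [0, 0, 0, -49, 1], [0, 0, 0, -55, 1]]]}}

```text
time_s: 16.1
tcp_pos: [0.6388, -0.1097, 0.0739]
tool_rot: [2.087, 2.346, 0.002]
contact_force: [0.4, 0.6, 0.3]
opening: -0.003
```

```bash
python3 meas.py m8; python3 -c "
from h import *
t=np.array([-.042,-.2]);w=C+A.T@t
st([*w,-.0165])"
```

```text
top 380 c [-37.4 -91.3] size [139.6  80.7] ang 89.76 [[-78.0, -161.0], [3.0, -161.0], [3.0, -22.0], [-77.0, -21.0]]
side 431 c [-49.9 -92.6] size [143.5  64.4] ang 88.21 [[-84.0, -163.0], [-20.0, -165.0], [-15.0, -22.0], [-80.0, -20.0]]
t 16.2 tcp [ 0.6387 -0.1097  0.0739] stop [-0.0413 -0.1999] xhead 96.41 Fstop [0.83 0.78] Fz 0.33 open 0.0
shift cm [-0.01 -0.09  9.04]
```

Call:
{"name": "step_arm", "arguments": {"increments": [[[0, 0, 3, 0, 1], [0, 0, 6, 0, 1], [0, 0, 8, 0, 1], [0, 0, 9, 0, 1], [0, 0, 9, 0, 1], [0.6, 0, 9, 0, 1], [1.2, 0, 9, 0, 1], [1.8, 0, 9, 0, 1]]]}}

```text
time_s: 16.87
tcp_pos: [0.6375, -0.0913, -0.0141]
tool_rot: [2.094, 2.338, 0.003]
contact_force: [0.2, 0.7, -0.1]
opening: 0.0
```

Call:
{"name": "step_arm", "arguments": {"increments": [[[0.4, 0, 0, 0, 1], [0.8, 0, 0, 0, 1], [1.2, 0, 0, 0, 1], [1.5, 0, 0, 0, 1], [1.8, 0, 0, 0, 1], [1.8, 0, 0, 0, 1]]]}}

```text
time_s: 17.37
tcp_pos: [0.6344, -0.0735, -0.016]
tool_rot: [2.095, 2.341, 0.001]
contact_force: [1.4, -0.8, 0.1]
opening: -0.0
```

```bash
python3 meas.py m9; python3 -c "
from h import *
st()"
```

```text
top 299 c [-37.9 -59.8] size [96.5 81.8] ang 88.89 [[-80.0, -107.0], [2.0, -109.0], [4.0, -12.0], [-78.0, -11.0]]
side 187 c [-60.6 -65.3] size [97.7 40.7] ang 89.86 [[-81.0, -114.0], [-40.0, -114.0], [-40.0, -17.0], [-81.0, -16.0]]
t 17.47 tcp [ 0.634  -0.0735 -0.0167] stop [-0.042  -0.1634] xhead 96.35 Fstop [ 0.25 -0.89] Fz 0.57 open 0.0
```

Call:
{"name": "step_arm", "arguments": {"increments": [[[0.2, 0, 0, 0, 1], [0.4, 0, 0, 0, 1], [0.6, 0, 0, 0, 1], [0.7, 0, 0, 0, 1], [0.8, 0, 0, 0, 1], [0.8, 0, 0, 0, 1]]]}}

```text
time_s: 17.97
tcp_pos: [0.6331, -0.0655, -0.0167]
tool_rot: [-2.094, -2.341, 0.0]
contact_force: [0.5, -0.4, 0.2]
opening: -0.001
```

Call:
{"name": "step_arm", "arguments": {"increments": [[[0.1, 0, 0, 0, 1], [0.2, 0, 0, 0, 1], [0.2, 0, 0, 0, 1]]]}}

```text
time_s: 18.22
tcp_pos: [0.6329, -0.0636, -0.0167]
tool_rot: [-2.094, -2.341, 0.0]
contact_force: [-0.4, -0.3, -0.6]
opening: -0.004
```

Call:
{"name": "step_arm", "arguments": {"increments": [[[0.1, 0, 0, 0, 1], [0.2, 0, 0, 0, 1], [0.2, 0, 0, 0, 1]]]}}

```text
time_s: 18.47
tcp_pos: [0.6328, -0.0617, -0.0165]
tool_rot: [-2.095, -2.341, -0.0]
contact_force: [1.0, -0.7, -0.1]
opening: -0.001
```

Call:
{"name": "step_arm", "arguments": {"increments": [[[0.1, 0, 0, 0, 1], [0.2, 0, 0, 0, 1], [0.2, 0, 0, 0, 1]]]}}

```text
time_s: 18.72
tcp_pos: [0.6326, -0.0599, -0.0164]
tool_rot: [-2.095, -2.341, 0.0]
contact_force: [-1.3, -1.6, -0.0]
opening: -0.005
```

```bash
python3 meas.py m10; python3 -c "
from h import *
st()"
```

```text
top 285 c [-37.8 -43.6] size [92.3 80.3] ang 89.54 [[-78.0, -89.0], [2.0, -90.0], [3.0, 2.0], [-78.0, 3.0]]
side 188 c [-60.9 -47.3] size [94.8 40.3] ang 89.83 [[-81.0, -95.0], [-41.0, -95.0], [-41.0, -0.0], [-81.0, 0.0]]
t 18.82 tcp [ 0.6326 -0.0599 -0.0164] stop [-0.042  -0.1497] xhead 96.34 Fstop [-0.55 -1.3 ] Fz -0.72 open -0.0
```

Call:
{"name": "step_arm", "arguments": {"increments": [[[0.1, 0, 0, 0, 1], [0.1, 0, 0, 0, 1], [0.1, 0, 0, 0, 1]]]}}

```text
time_s: 19.07
tcp_pos: [0.6325, -0.0598, -0.0164]
tool_rot: [2.095, 2.34, -0.001]
contact_force: [0.1, -5.4, -1.3]
opening: -0.001
```

Call:
{"name": "step_arm", "arguments": {"increments": [[[0.1, 0, 0, 0, 1], [0.1, 0, 0, 0, 1], [0.1, 0, 0, 0, 1]]]}}

```text
time_s: 19.32
tcp_pos: [0.6324, -0.0599, -0.0162]
tool_rot: [2.095, 2.338, -0.003]
contact_force: [-0.6, -8.3, -0.7]
opening: 0.004
```

Call:
{"name": "step_arm", "arguments": {"increments": [[[0.05, 0, 0, 0, 1], [0.1, 0, 0, 0, 1], [0.15, 0, 0, 0, 1], [0.15, 0, 0, 0, 1], [0.15, 0, 0, 0, 1]]]}}

```text
time_s: 19.73
tcp_pos: [0.6324, -0.0599, -0.0159]
tool_rot: [2.095, 2.336, -0.005]
contact_force: [-0.5, -13.4, -0.3]
opening: -0.001
```

Call:
{"name": "step_arm", "arguments": {"increments": [[[0.05, 0, 0, 0, 1], [0.1, 0, 0, 0, 1], [0.15, 0, 0, 0, 1], [0.15, 0, 0, 0, 1], [0.15, 0, 0, 0, 1]]]}}

```text
time_s: 20.15
tcp_pos: [0.6325, -0.06, -0.0155]
tool_rot: [2.094, 2.334, -0.007]
contact_force: [-0.6, -19.9, 0.4]
opening: -0.002
```

Call:
{"name": "step_arm", "arguments": {"increments": [[[0, 0, 0, 0, 1], [0, 0, 0, 0, 1], [0, 0, 0, 0, 1], [0, 0, 0, 0, 1], [0, 0, 0, 0, 1], [0, 0, 0, 0, 1], [0, 0, 0, 0, 1], [0, 0, 0, 0, 1]]]}}

```text
time_s: 20.82
tcp_pos: [0.6325, -0.06, -0.0156]
tool_rot: [2.095, 2.334, -0.007]
contact_force: [0.8, -18.4, 0.0]
opening: -0.002
```

Call:
{"name": "step_arm", "arguments": {"increments": [[[-1, 0, 0, 0, 1], [-2.5, 0, 0, 0, 1], [-3, 0, -2, 0, 1], [-3, 0, -6, 0, 1], [-5, 0, -10, 0, 1], [-8, 0, -13, 0, 1], [-8, 0, -15, 0, 1], [-8, 0, -15, 0, 1]]]}}

```text
time_s: 21.48
tcp_pos: [0.6435, -0.1371, 0.1409]
tool_rot: [2.091, 2.332, 0.009]
contact_force: [0.3, -0.4, 1.1]
opening: -0.001
```

```bash
python3 meas.py m11; python3 - <<'E'
from h import *
st()
a=np.load("pics/m11top.npz")["im"];b=np.load("pics/m11side.npz")["im"]
cv2.imwrite("pics/c9.png",np.hstack([cv2.resize(a[130:230,225:325],(400,400)),cv2.resize(b[150:290,210:350],(400,400))]))
E
```

```text
top 399 c [-38.  -67.4] size [ 80.5 140.3] ang 0.07 [[-78.0, 3.0], [-78.0, -138.0], [2.0, -138.0], [2.0, 3.0]]
side 552 c [-43.2 -68.9] size [148.   80.3] ang 87.39 [[-87.0, -141.0], [-6.0, -145.0], [0.0, 3.0], [-80.0, 7.0]]
t 21.58 tcp [ 0.6414 -0.135   0.1345] stop [-0.0414 -0.2253] xhead 96.33 Fstop [-0.69  0.18] Fz -0.16 open -0.0
```

View pics/c9.png

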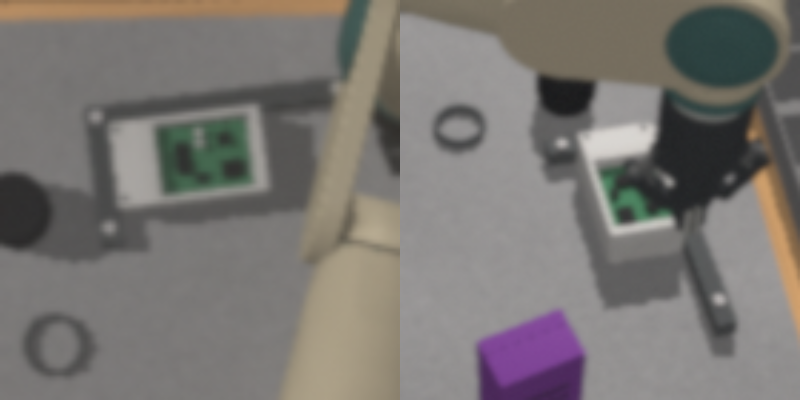

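The top view shows the housing square in the corner, yaw 0.07°, centre (-38,-67). The side view is partly hidden by the gripper, so I clear the arm and check again.

Call:
{"name": "step_arm", "arguments": {"increments": [[[0, 0, -4, 0, 1], [0, 0, -8, 0, 1], [2, -4, -10, 0, 1], [2, -8, -10, 0, 1], [4, -12, -10, 0, 1], [6, -16, -10, 0, 1], [8, -20, -10, 0, 1], [8, -22, -10, 0, 1]]]}}

```text
time_s: 22.25
tcp_pos: [0.4107, -0.0772, 0.2315]
tool_rot: [-2.09, -2.341, 0.001]
contact_force: [-0.6, -0.1, 0.5]
opening: 0.003
```

```bash
python3 meas.py m12; python3 - <<'E'
from h import *
st()
b=np.load("pics/m12side.npz")["im"]
cv2.imwrite("pics/c10.png",cv2.resize(b[150:290,210:350],(560,560),interpolation=2))
E
```

```text
top 399 c [-38.  -67.2] size [ 80.8 139.9] ang 0.05 [[-78.0, 3.0], [-78.0, -137.0], [2.0, -137.0], [2.0, 3.0]]
side 709 c [-40.3 -68.9] size [144.9  82.3] ang 89.8 [[-82.0, -141.0], [1.0, -141.0], [1.0, 3.0], [-81.0, 4.0]]
t 22.35 tcp [ 0.41   -0.078   0.2323] stop [-0.2652 -0.1435] xhead 96.42 Fstop [0.48 0.29] Fz -0.35 open 0.0
```

View pics/c10.png

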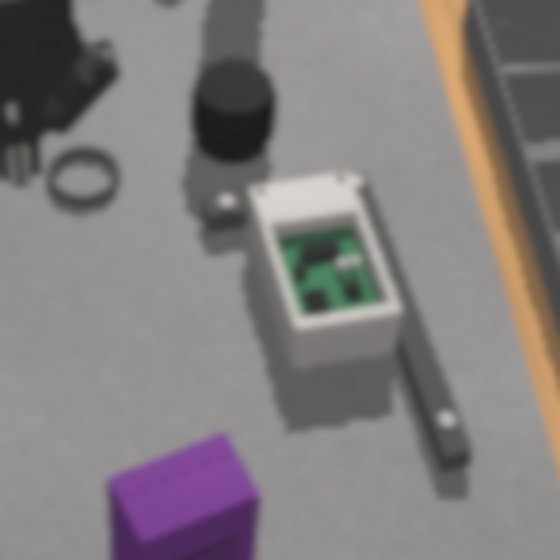

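The housing at crop (330,270) is seated against both bars. Both views give a yaw within 0.2° and a centre within 3 mm of home, and the arm is clear. I hand in.

```bash
python3 -c "
from h import *
print(finish_job())"
```

```text
the job is handed in; nothing more can be done
None
```

The housing now lies open side up, fully home in the corner of the stop, and the job is handed in at about 22 s. I pushed it over at the high band, then slid and pressed it first against the long bar and then against the short bar.

- **Press forces:** the readings were 19.5–19.9 N for about 0.6 s on the long bar and 18.4–19.9 N for about 0.7 s on the short bar. The highest reading was about 20 N. I only read the force at the end of each move call, so it was not tracked continuously.
- **Final position:** the top view puts the centre at (-38, -67) mm with 0.05° yaw. The side view puts it at (-40, -69) mm with 0.2° yaw. Home is (-40, -70) mm, so both agree within the camera's accuracy. The last force reading was about zero, with the arm clear of the housing.

These things disagreed or went wrong along the way:

- **Fingertip height:** the true fingertips sit about 30 mm higher than the reported TCP. My first push therefore passed over the housing without touching it, and I corrected this from the depth image.
- **First slide:** it skewed the housing by about 4° because its top edge rode on the flared finger linkage. I turned the tool 90° and the housing came flush.
- **Long-bar press:** there was also a vertical force of up to about 12 N on the tool during this press.
- **Side view:** one reading showed 2.6° of yaw while the gripper partly blocked the view. It cleared once the arm moved away.

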